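Unlock the storeroom parts chest and hold the key turned

ROBOT

A 6-joint arm with a two-finger parallel gripper is mounted at the origin on the work surface. World frame = base frame: x ahead of the robot, y to its left, z up, the work surface at z = 0. Lengths are in m, angles in rad, forces in N, time in s.
With the tool pointing down it reaches from about 0.35 to 0.775 m from the base axis. Payload 7.3 kg.
Tool frame: the origin (TCP) lies at the very end of the fingers, on their centre line; the grasp point (between the pads) lies 19 mm behind it (robot.tcp_to_grasp is the distance from the TCP to the grasp point, in m); x points along the fingers, y is the direction in which the jaws open and shut, and the axes are right-handed (so a half turn about x gives the same grasp; the last joint's range is limited). The gripper opens to 92 mm and grips with 3 to 60 N. Pads are 19 mm wide; open, the fingers measure 130 mm over their backs; the gripper's body (75 mm by 190 mm) begins 47 mm behind the grasp point.
Start: joints at [1.037, 0.342, 1.524, -0, 1.275, -0.146], TCP at [0.199, 0.486, 0.227] pointing down, gripper open.
Joint ranges: [-2.53, 2.53], [-0.77, 2.02], [0.04, 2.7], [-1, 4.14], [0.28, 2.66], [-3.11, 3.11]. Speed limits (rad/s): [2.57, 2.57, 3.14, 3.14, 3.14, 3.14].

INTERFACE

Orientations are given as [roll, pitch, yaw] about the fixed x, y, z axes, in that order (R = Rz(yaw) Ry(pitch) Rx(roll)).
In Python, from cell import robot gives the robot as it stands.
- The arm moves only by the tool move_arm, never from a script. Its argument "increments" is a list of rows, each a list of 4 numbers: the shift along the tool's x, y, z normalised to -1 to 1, where 1 is 40 cm, then the turn about the tool's x normalised to -1 to 1, where 1 is 60 degrees. In form: [[dx, dy, dz, twist], ...]. A call has 1 to 5 rows; each row is the pose to reach, as a shift and turn from the pose commanded when the call began, along the tool's axes at that moment; what a row does not reach only later rows make up. A row lasts 1/8 s, in which the tool goes at most 62.5 mm and 10.7 degrees, less where a joint would pass 70% of its speed; a pose out of reach is approached as far as the arm can. A call with a number of a shift or a turn outside -1 to 1 is refused whole. A call with a gripper value outside its range is refused whole. "gripper" is the closure, from 0 (fully open) to 1 (shut), set as the call begins (left out, the last holds). The fingers move at their own pace and stop on an object; "squeeze" is the grip in N (left out, the last holds). Time passes only in rows, so rows that repeat a pose let the fingers close. It gives the time, the measured TCP pose, the force and the opening at its end, in the units of the state.
- robot.observe(): the state, without advancing time (a new reading comes with each control period).
- robot.read_camera(name): name is "scene" or "side" or "wrist"; returns the picture (400x640x3 uint8, red, green, blue); there is no depth.
- robot.camera_params(name): a dict with "fx", "fy", "cx", "cy" (pixels), "k1" (the pictures are not rectified: a ray, as slopes to the right and down, at radius r is drawn at 1 + k1 r^2 times it, then the intrinsics apply), "R" (3x3) and "t" (3): a world point X has camera coordinates R X + t; the wrist camera has in their place "tool_from_camera" (4x4, takes a point from camera to tool coordinates, whose origin is the TCP and whose axes are the tool frame's). Camera axes: x right, y down, z forward; pixel columns grow to the right and rows downward; lengths in m; the calibration is good to about 2 mm. A picture is of the moment at which its call begins: read the wrist's pose just before it. camera_params takes no time and is no camera call.
- robot.hand_in(): hands the job in, once; it reports no verdict.
The state is a dict: "time": time; "qpos": joint angles; "qvel": joint speeds; "joint_efforts": joint torques, N m; "tool_pos": TCP position; "tool_rot": TCP orientation; "contact_force": force on the tool from outside, world axes, zero at the start; "torque": the same for the moment, N m; "opening": finger opening in m.
Only numpy, scipy, OpenCV 4.12 (cv2) and the standard library are available. Lean on these libraries where they do the work, as an engineer would, in place of code of your own. Each camera call takes 0.05 s, during which the arm holds its last target.

TASK

Take the red-headed key out of the wooden key block and push it upright into the lock on the lid of the steel parts chest, working it past the sticky pins until its collar sits on the lock plate. Then turn it a quarter turn clockwise (seen from above) as far as it goes, so that the bolt draws back, and keep hold of it there: the lock springs back if let go, so finish with the key still gripped and held turned. Leave the yellow key, the jar, the carton and the lamp holder where they are.

Things in the scene. Friction and masses are not known exactly. Their poses are not given: they have to be found in the camera images.
- red_key_head (a point): centre of the plastic head of the red key, the place to grip. The key (60 g, 72 mm tall) stands upright, head up, in one of the two slots of the key block. The head is 32 mm wide along the key's y axis, 12 mm thick along its x axis and 40 mm tall. Axes: z up along the key to its head. The key is the same after half a turn about z
- red_key_collar (a point): centre of the underside of the red key's round steel collar (18 mm diameter, 4 mm thick), 24 mm below the centre of the head; same axes. In the block the collar rests on the block's top; it lies on lock_face when the key is fully home
- red_key: the red key; origin at its tip, 28 mm below the underside of the collar; same axes. From the tip up: a flat steel bit 22 mm wide (along y), 5 mm thick (along x), to 16 mm above the tip, with bevelled lower edges and corners; a round shank of 6 mm diameter; the collar at 28 to 32 mm; the head from 32 to 72 mm
- key_block: fixed wooden block, 60 mm (its x) by 160 mm (its y) by 36 mm tall, origin at the centre of its underside. Two slots in its top, 24.5 mm along its y by 7.5 mm along its x, 45 mm either side of the middle along its y, hold the two keys, heads wide along its y. Either key may be in either slot. A key comes free once lifted 28 mm
- lock_face (a point): centre of the key slot in the top face of the bright steel lock plate (70 mm square) on the chest's lid, 129 mm above the table. Axes are the chest's: the slot is 24 mm long along y, 7 mm wide along x, z up. The plate is 9 mm thick; under it is the turning cylinder, so the key goes in with its bit along the slot and turns only when pushed to within 3 mm of home
- chest: fixed blue-grey steel chest, 220 mm (x) by 260 mm (y) by 120 mm tall, origin at the centre of its underside. The lock slot is 55 mm from its centre towards -x. A brass bolt 16 mm wide lies on the lid from the lock plate to the +y edge, into a brass keeper that rises 5 mm above the plate's face; a carrying handle 26 mm tall stands on the lid 60 mm from the centre towards +x
- cylinder (a joint): turn of the lock cylinder in rad: 0 at rest, in line with the plate's slot; grows clockwise seen from above; stop at 1.57. A spring drives it back (0.03 N m at rest, 0.11 N m at the stop). The bit has about 0.1 rad of play, so turn the key some 1.65 to 1.75 rad to reach the stop
- pin0 (a joint): travel in m of one of two hidden sticky side pins in the cylinder, 0 when it sticks out into the keyway, about 0.003 when pushed aside by the bit. They catch the key's bevelled corners from about 10 to 5 mm short of home; past them takes about 5 to 12 N of downward push, with small twists to and fro if it sticks
- bolt (a joint): how far the brass bolt on the lid has drawn back, in m: 0 locked, 0.014 with the cylinder at its stop
- yellow_key_head (a point): centre of the head of the yellow key in the other slot of the block, the same size as the red key; to be left alone
- jar_mid (a point): amber glass jar, 64 mm diameter, 85 mm tall, centre half-way up; to be left alone
- carton_mid (a point): closed cardboard carton 90 mm (x) by 120 mm (y) by 60 mm tall, its centre; to be left alone
- lampholder_mid (a point): white ceramic lamp holder, 48 mm diameter, 40 mm tall, its centre; to be left alone
There are look-alikes about, which are no part of the job. Several things have the shape of the red_key; the one meant has the colours described above. There is more than one size of the key_block; the job needs the smaller.

How it is judged:
By the outcome, as a careful person would: the job done as asked, in the order asked, and still so for the second after the job is handed in, while the arm keeps its last pose, push and grip.
It also fails if it takes over 61 s, if anything falls off the work surface, if the arm or the gripper's body presses on something with over 40 N, if the wrist force passes 120 N, or if a joint passes its speed limit or range.

## Working session

There is one attempt and no reset: what is moved stays moved. The work goes in short steps, Python scripts to look and compute and a tool call to move; the robot and the scene stay as the last step left them, time stands still between calls to the robot, and variables do not carry over. Pictures are saved under pics/ and viewed, and the job is handed in when it is done.

Besides the shell and the picture viewer there is one more tool, called by a JSON object that holds its "op" and its "data". move_arm: Moves the arm, as the interface text tells. Its arguments: {"type":"object","properties":{"increments":{"type":"array","items":{"type":"array","items":{"type":"number"}}},"gripper":{"type":"number"},"squeeze":{"type":"number"}},"required":["increments"]}

```bash
ls; mkdir -p pics; python3 - <<'E'
from cell import robot
import cv2,json
print(robot.observe())
for n in("scene","side","wrist"):
    im=robot.read_camera(n); cv2.imwrite(f"pics/{n}0.png",im[:,:,::-1]); 
    print(n,robot.camera_params(n))
E
```

```text
pics
{'time': 0.0, 'qpos': array([ 1.03700987e+00,  3.42720142e-01,  1.52499169e+00, -2.03907015e-05,
        1.27540896e+00, -1.45999194e-01]), 'qvel': array([-7.07218494e-04, -1.89500458e-03,  2.06515162e-04,  1.60936309e-03,
       -1.43992572e-03, -4.64255925e-05]), 'joint_efforts': array([-1.41966043e-04, -4.31243312e+01, -2.44220889e+01,  7.19633955e-02,
        5.57232206e-02, -7.24821189e-05]), 'tool_pos': array([0.19830315, 0.485676  , 0.22605515]), 'tool_rot': array([-1.70403659,  1.56926806, -2.09181791]), 'contact_force': array([-0.38612743, -0.48080983,  0.65775839]), 'torque': array([-0.01150899,  0.02173727, -0.04478278]), 'opening': 0.09220915375957044}
scene {'fx': 508.7707029689991, 'fy': 508.7707029689991, 'cx': 315.3759118999086, 'cy': 200.08126040642617, 'k1': -0.10438278360254799, 'R': array([[ 0.48712523,  0.87321546, -0.01427526],
       [ 0.52257713, -0.30453946, -0.7963472 ],
       [-0.69973006,  0.38046089, -0.60467128]]), 't': array([-0.21696998, -0.23225417,  1.7310561 ])}
side {'fx': 432.3531442691262, 'fy': 432.3531442691262, 'cx': 316.00451589356544, 'cy': 202.06840659851758, 'k1': -0.12080566124011283, 'R': array([[ 0.93202209, -0.3620626 ,  0.01566836],
       [-0.20420259, -0.56039385, -0.8026581 ],
       [ 0.29939293,  0.74489556, -0.59623357]]), 't': array([-0.57811067,  0.17454911,  1.05576765])}
wrist {'fx': 323.7853698880924, 'fy': 323.7853698880924, 'cx': 316.436269308686, 'cy': 205.33221176944818, 'k1': -0.025101051206497516, 'tool_from_camera': array([[ 3.53640575e-04, -2.78224255e-01,  9.60516079e-01,
        -1.57134731e-01],
       [ 9.99999918e-01,  2.90259213e-04, -2.84100806e-04,
         3.89896138e-04],
       [-1.99754906e-04,  9.60516101e-01,  2.78224335e-01,
        -7.49548757e-02],
       [ 0.00000000e+00,  0.00000000e+00,  0.00000000e+00,
         1.00000000e+00]])}
```

View pics/scene0.png

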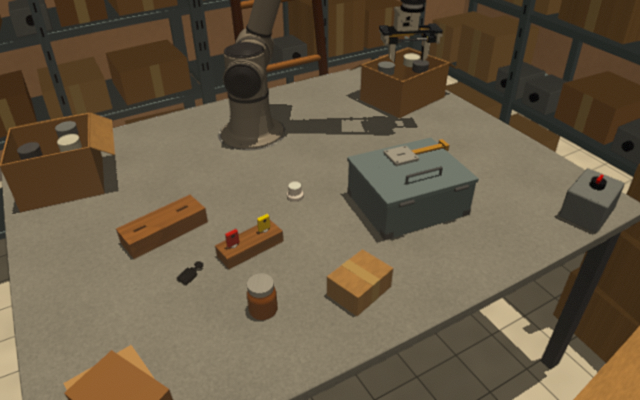

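View pics/side0.png

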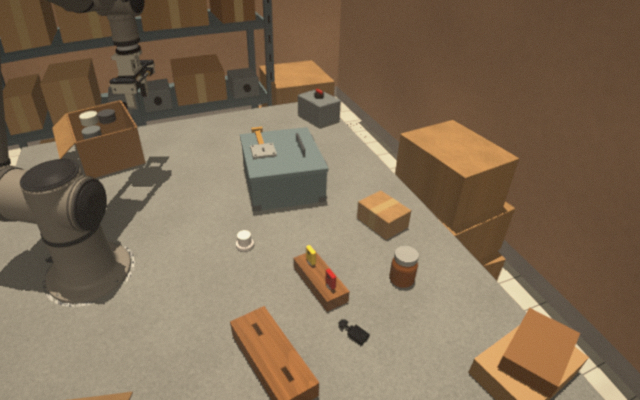

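View pics/wrist0.png

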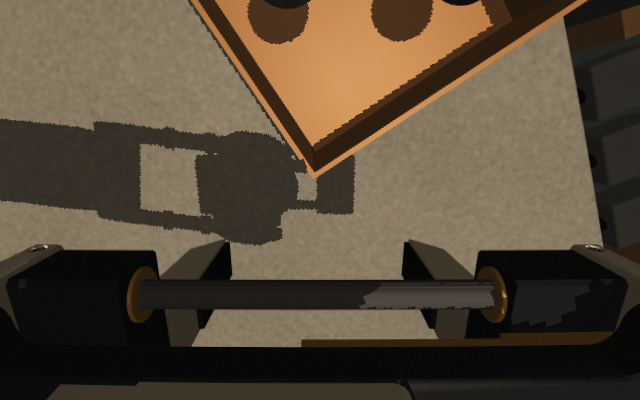

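The red-headed key stands at scene (232,238) and side (330,278), in the smaller block. The look-alikes are:
- the yellow key at scene (264,222)
- the black key lying at scene (190,272)
- the larger empty block at scene (162,225)
- the red knob on the grey box at scene (598,181)

The chest plate is at scene (400,155). I'll measure these and confirm with a crop.

```bash
cat > h.py <<'E'
import numpy as np,cv2
from cell import robot
from scipy.spatial.transform import Rotation as Rn
def pose(o=None):
    o=o or robot.observe()
    return Rn.from_euler('xyz',o['tool_rot']).as_matrix(),np.array(o['tool_pos'])
def ray(n,uv,P=None):
    c=robot.camera_params(n)
    x=(uv[0]-c['cx'])/c['fx'];y=(uv[1]-c['cy'])/c['fy'];a,b=x,y
    for _ in range(20):
        s=1+c['k1']*(a*a+b*b);a,b=x/s,y/s
    d=np.array([a,b,1.])
    if n=='wrist':
        T=c['tool_from_camera'];R,t=P if P else pose()
        o=R@T[:3,3]+t;d=R@T[:3,:3]@d
    else:
        R,t=np.array(c['R']),np.array(c['t']);o=-R.T@t;d=R.T@d
    return o,d/np.linalg.norm(d)
def plane(n,uv,z,P=None):
    o,d=ray(n,uv,P);return o+d*(z-o[2])/d[2]
def tri(rs):
    A=sum(np.eye(3)-np.outer(d,d) for o,d in rs);b=sum((np.eye(3)-np.outer(d,d))@o for o,d in rs)
    p=np.linalg.solve(A,b);return p,[np.linalg.norm(np.cross(p-o,d)) for o,d in rs]
def proj(n,X,P=None):
    c=robot.camera_params(n)
    if n=='wrist':
        T=c['tool_from_camera'];R,t=P if P else pose()
        p=T[:3,:3].T@(R.T@(np.array(X)-t)-T[:3,3])
    else: p=np.array(c['R'])@X+c['t']
    a,b=p[0]/p[2],p[1]/p[2];s=1+c['k1']*(a*a+b*b)
    return c['fx']*a*s+c['cx'],c['fy']*b*s+c['cy']
def blobs(im,lo,hi,mn=15):
    hsv=cv2.cvtColor(im,cv2.COLOR_RGB2HSV);m=cv2.inRange(hsv,lo,hi)
    if lo[0]==0: m|=cv2.inRange(hsv,(174,lo[1],lo[2]),(180,255,255))
    n,l,s,c=cv2.connectedComponentsWithStats(m)
    return [(s[i].tolist(),c[i].round(1).tolist()) for i in range(1,n) if s[i,4]>=mn],m
E
python3 - <<'E'
from h import *
I={n:cv2.imread(f"pics/{n}0.png")[:,:,::-1].copy() for n in("scene","side")}
for n in I:
    print(n,'red',blobs(I[n],(0,180,80),(4,255,255))[0]);print('yel',blobs(I[n],(24,150,100),(35,255,255))[0])
a=cv2.resize(I['scene'][195:270,205:295],None,fx=5,fy=5,interpolation=2)
b=cv2.resize(I['side'][235:315,285:355],None,fx=5,fy=5,interpolation=2)
h=400;a=a[:375];b=b[:400]
o=np.zeros((400,800,3),np.uint8);o[:375,:450]=a;o[:,450:800]=b
cv2.imwrite('pics/crop1.png',o[:,:,::-1])
a=cv2.resize(I['scene'][130:240,340:480],None,fx=4,fy=4,interpolation=2)
cv2.imwrite('pics/crop2.png',a[:,:,::-1])
E
```

```text
scene red [([596, 175, 7, 7, 29], [599.4, 178.2]), ([226, 229, 12, 18, 125], [231.7, 237.4])]
yel [([258, 214, 10, 7, 40], [262.6, 217.1])]
side red [([326, 269, 10, 10, 44], [330.5, 273.5])]
yel [([307, 246, 8, 7, 29], [310.5, 249.1])]
```

View pics/crop1.png

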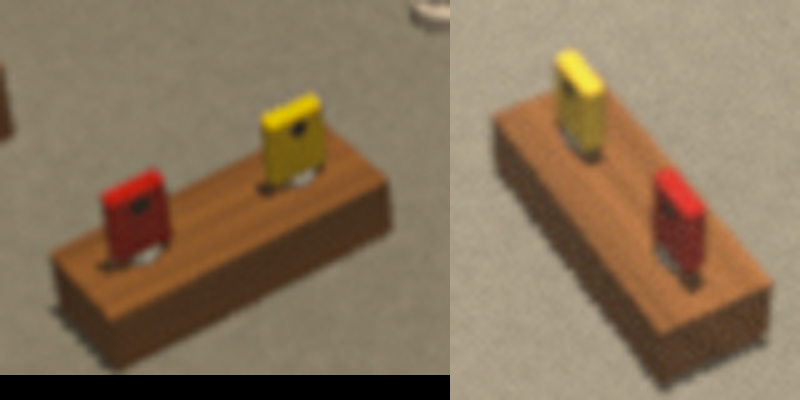

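View pics/crop2.png

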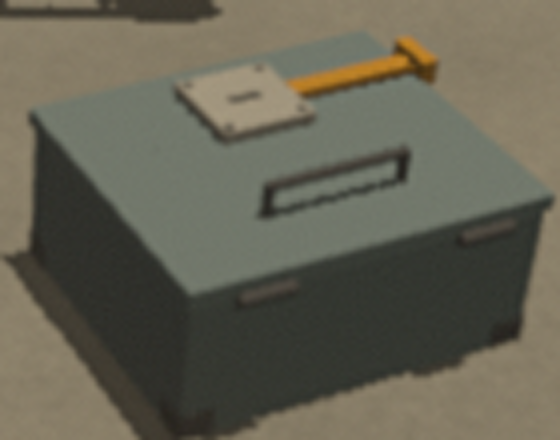

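The crops confirm it: the red head on the left and the yellow on the right, both in the small block. The slot in the lock plate is at scene (401,154.5).

```bash
python3 - <<'E'
from h import *
I={n:cv2.imread(f"pics/{n}0.png")[:,:,::-1].copy() for n in("scene","side")}
# heads: full height centre approx
for nm,lo,hi in(('red',(0,150,50),(5,255,255)),('yel',(22,150,60),(35,255,255))):
    rs=[]
    for n in I:
        bl=[b for b in blobs(I[n],lo,hi)[0] if 200<b[1][0]<340 and 205<b[1][1]<300];print(n,bl)
        b=max(bl,key=lambda b:b[0][4]);rs.append(ray(n,b[1]))
    print(nm,tri(rs))
c=[(215.4,246.6),(228.4,258.6),(282.6,231.4),(271,221)]
P=np.array([plane('scene',p,.036) for p in c]);print(P.round(4),P.mean(0))
print('blk yaw',[np.degrees(np.arctan2(*(P[j]-P[i])[1::-1])) for i,j in((0,3),(1,2))])
cr=lambda p:(340+p[0]/4,130+p[1]/4)
pl=[plane('scene',cr(p),.129) for p in((178,88),(265,62),(315,113),(228,140))];print(np.array(pl).round(4),np.mean(pl,0))
print('slot',plane('scene',cr((243,98)),.129))
L=[plane('scene',cr(p),.120) for p in((35,112),(192,297),(552,200))];print(np.array(L).round(4))
d=L[2]-L[1];print('ydir',d,np.linalg.norm(d),np.degrees(np.arctan2(d[1],d[0])),np.linalg.norm(L[1]-L[0]))
b=cv2.resize(I['side'][115:215,230:340],None,fx=5,fy=5,interpolation=2);cv2.imwrite('pics/crop3.png',b[:,:,::-1])
E
```

```text
scene [([225, 229, 14, 18, 156], [231.8, 237.3])]
side [([326, 269, 10, 20, 118], [330.7, 278.1])]
red (array([ 0.54499293, -0.28213715,  0.0624804 ]), [np.float64(0.0003472835092174558), np.float64(0.0003472835092173517)])
scene [([257, 214, 13, 18, 148], [263.0, 222.1])]
side [([307, 246, 8, 10, 48], [310.5, 250.3])]
yel (array([ 0.53262608, -0.19204881,  0.06804621]), [np.float64(0.004074416983165561), np.float64(0.004074416983165554)])
[[ 0.5268 -0.3205  0.036 ]
 [ 0.5816 -0.3084  0.036 ]
 [ 0.5575 -0.155   0.036 ]
 [ 0.5063 -0.1627  0.036 ]] [ 0.54306932 -0.23663969  0.036     ]
blk yaw [np.float64(97.40708762226755), np.float64(98.9039963578422)]
[[0.5002 0.1859 0.129 ]
 [0.5026 0.2578 0.129 ]
 [0.5718 0.2466 0.129 ]
 [0.5691 0.1768 0.129 ]] [0.53590924 0.21677324 0.129     ]
slot [0.53258528 0.21634589 0.129     ]
[[0.4651 0.0939 0.12  ]
 [0.6846 0.0658 0.12  ]
 [0.718  0.3233 0.12  ]]
ydir [0.03343088 0.25747511 0.        ] 0.2596363919227652 82.60203452949257 0.2212581718944782
```

View pics/crop3.png

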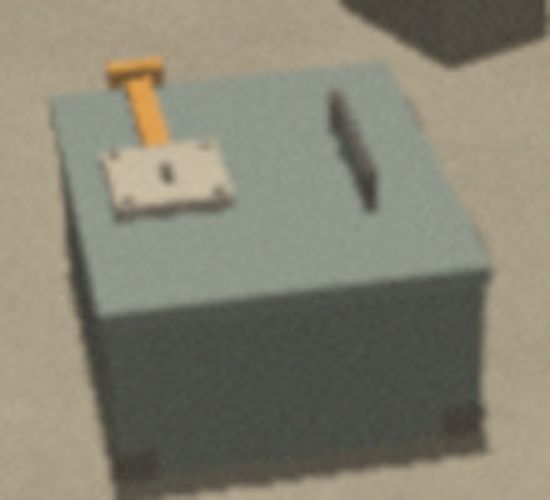

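```bash
python3 - <<'E'
from h import *
R,t=pose();print(R.round(3),t)
yaw=np.degrees(np.arctan2(R[1,1],R[0,1]));print('jaw y yaw',yaw)
tgt=np.array([.545,-.282,0.2])
print((R.T@(tgt-t)/.4).round(4))
E
```

```text
[[-0.001  0.378  0.926]
 [-0.001  0.926 -0.378]
 [-1.    -0.001 -0.   ]] [0.1983401  0.48576775 0.22621627]
jaw y yaw 67.78094620141933
[ 0.0669 -1.4491  1.5281]
```

{"op": "move_arm", "data": {"increments": [[0,-0.106,0.112,0],[0,-0.212,0.224,0],[0,-0.318,0.336,0],[0,-0.424,0.448,0],[0,-0.53,0.56,0]], "gripper": 0.4}}

```text
time: 0.78
tool_pos: [0.3261, 0.2033, 0.2268]
tool_rot: [0.814, 1.57, 0.427]
contact_force: [0.4, 0.9, -0.1]
opening: 0.0555
```

{"op": "move_arm", "data": {"increments": [[0,-0.106,0.112,0],[0,-0.212,0.224,0],[0,-0.318,0.336,0],[0,-0.424,0.448,0],[0,-0.53,0.56,0]]}}

```text
time: 1.4
tool_pos: [0.4534, -0.0779, 0.2267]
tool_rot: [1.234, 1.57, 0.846]
contact_force: [0.5, 0.8, 0.5]
opening: 0.0553
```

{"op": "move_arm", "data": {"increments": [[0,-0.1,0.1,0.17],[0,-0.19,0.2,0.34],[0,-0.28,0.3,0.51],[0,-0.34,0.36,0.68],[0,-0.34,0.36,0.85]]}}

```text
time: 2.02
tool_pos: [0.535, -0.2586, 0.2254]
tool_rot: [-2.225, 1.57, 2.772]
contact_force: [-0.3, 0.7, 0.9]
opening: 0.0549
```

```bash
cat > to.py <<'E'
import sys
from h import *
x,y,z,psi=map(float,sys.argv[1:5])
o=robot.observe();R,t=pose(o);yaw=np.degrees(np.arctan2(R[1,1],R[0,1]))
print('t',round(o['time'],2),'pos',t.round(4),'yaw',yaw.round(2),'q',o['qpos'].round(2),'F',o['contact_force'].round(1),'T',o['torque'].round(2),'open',round(o['opening'],4))
print('inc',(R.T@(np.array([x,y,z])-t)/.4).round(4),'twist',round((yaw-psi)/60,4))
E
python3 to.py .545 -.282 .2 8.3; python3 - <<'E'
from h import *
P=pose();im=robot.read_camera('wrist');cv2.imwrite('pics/w1.png',im[:,:,::-1]);print(P,proj('wrist',[.545,-.282,.08],P))
E
```

```text
t 2.02 pos [ 0.535  -0.2586  0.2254] yaw 16.3 q [-0.58  0.47  1.32 -0.    1.35 -0.86] F [-0.3  0.7  0.9] T [-0.04  0.02 -0.03] open 0.0549
inc [0.0635 0.0077 0.0631] twist 0.1333
(array([[-1.00600464e-03,  9.59826652e-01,  2.80591850e-01],
       [ 3.90159313e-04,  2.80592347e-01, -9.59826954e-01],
       [-9.99999418e-01, -8.56114842e-04, -6.56762509e-04]]), array([ 0.53498124, -0.25864429,  0.22543383])) (np.float64(319.38943915554876), np.float64(217.9163309067943))
```

View pics/w1.png

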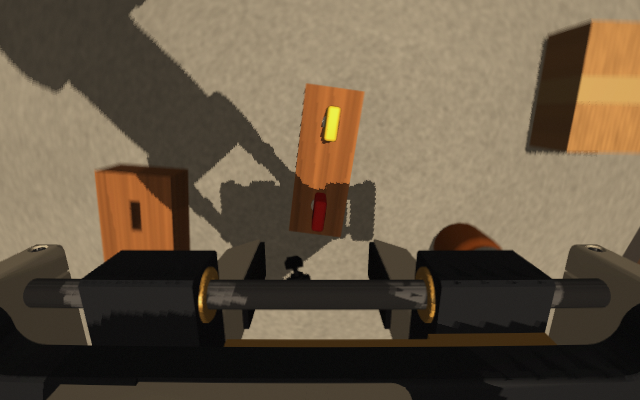

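The wrist view shows the red head at about (319,212) and the yellow head at (332,123) in the small block. I'll refine the red head's position and yaw from here.

```bash
python3 - <<'E'
from h import *
P=pose();im=cv2.imread('pics/w1.png')[:,:,::-1].copy()
r=[]
for lo,hi in(((0,150,30),(5,255,255)),((25,150,60),(33,255,255))):
    b,m=blobs(im,lo,hi,40);print(b)
    c=max(cv2.findContours(m,0,1)[0],key=cv2.contourArea);q=cv2.minAreaRect(c);print(q)
    p=plane('wrist',q[0],.08,P);print(p);r.append(p)
    bx=cv2.boxPoints(q);print([plane('wrist',x,.08,P)[:2].round(4) for x in bx])
d=r[1]-r[0];print(np.linalg.norm(d),np.degrees(np.arctan2(d[1],d[0])))
cv2.imwrite('pics/w1c.png',cv2.resize(im[70:250,270:390],None,fx=4,fy=3.3,interpolation=2)[:,:,::-1])
E
```

```text
[([312, 193, 15, 39, 460], [318.7, 211.7])]
((318.8385314941406, 211.79232788085938), (12.775577545166016, 38.32673263549805), 7.125016689300537)
[ 0.54228308 -0.27491251  0.08      ]
[array([ 0.5392, -0.2956]), array([ 0.5331, -0.2568]), array([ 0.5453, -0.2549]), array([ 0.5518, -0.2937])]
[([326, 107, 14, 33, 322], [332.0, 122.7])]
((332.0199890136719, 122.8599853515625), (10.18233871459961, 32.809757232666016), 8.130102157592773)
[ 0.53040003 -0.19038064  0.08      ]
[array([ 0.5279, -0.2055]), array([ 0.5238, -0.1769]), array([ 0.5329, -0.1756]), array([ 0.5372, -0.2042])]
0.08536300335010434 98.0019056000811
```

View pics/w1c.png

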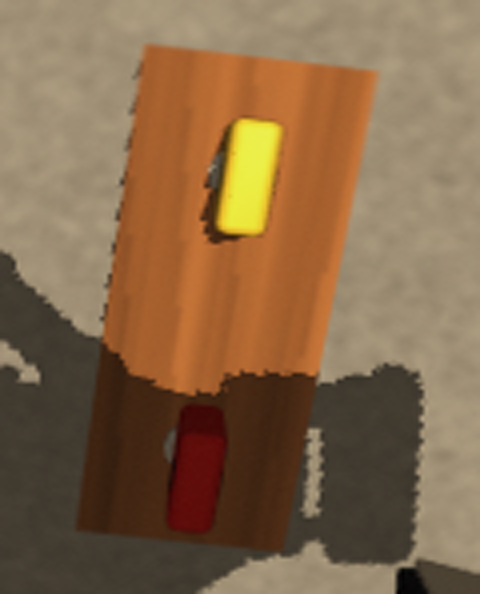

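```bash
python3 to.py .5435 -.2795 .11 8.1
```

```text
t 2.08 pos [ 0.5347 -0.2575  0.2256] yaw 15.94 q [-0.58  0.47  1.33  0.    1.35 -0.86] F [-0.2 -1.1  0.5] T [-0.06  0.02 -0.08] open 0.055
inc [0.2889 0.0063 0.0594] twist 0.1306
```

{"op": "move_arm", "data": {"increments": [[0.05,0.006,0.06,0.13],[0.15,0.006,0.06,0.13],[0.25,0.006,0.06,0.13],[0.289,0.006,0.06,0.13],[0.289,0.006,0.06,0.13]]}}

```text
time: 2.7
tool_pos: [0.5438, -0.2781, 0.1107]
tool_rot: [-2.402, 1.569, 2.469]
contact_force: [-0.1, -0.1, -0.0]
opening: 0.0554
```

```bash
python3 to.py .5435 -.2795 .047 8.1; python3 - <<'E'
from h import *
P=pose();im=robot.read_camera('wrist');cv2.imwrite('pics/w2.png',im[:,:,::-1]);print(proj('wrist',[.5435,-.2795,.08],P))
E
```

```text
t 2.7 pos [ 0.5438 -0.2781  0.1107] yaw 9.06 q [-0.6   0.6   1.43  0.    1.11 -0.76] F [-0.1 -0.1 -0. ] T [-0.05  0.    0.07] open 0.0554
inc [ 0.1592 -0.0012  0.0034] twist 0.016
(np.float64(315.12467201640004), np.float64(239.57623101306683))
```

View pics/w2.png

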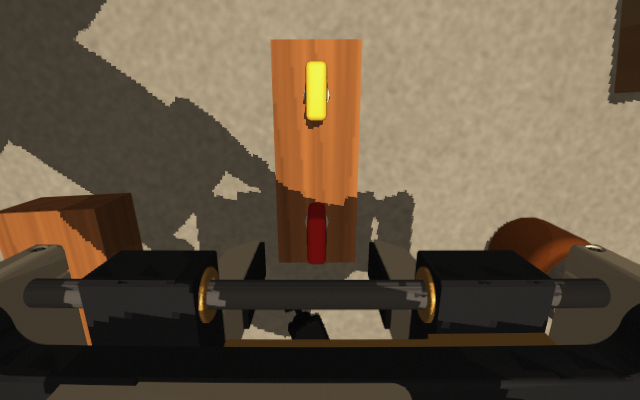

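Everything is aligned: the red head sits at (316,235), centred between the fingers. Next I descend and grip.

{"op": "move_arm", "data": {"increments": [[0.05,0,0.002,0],[0.1,0,0.002,0],[0.14,0,0.002,0],[0.158,0,0.002,0],[0.158,0,0.002,0]]}}

```text
time: 3.38
tool_pos: [0.5443, -0.2794, 0.0481]
tool_rot: [1.49, 1.571, 0.076]
contact_force: [0.2, -0.3, 0.1]
opening: 0.0552
```

```bash
python3 to.py .5435 -.2795 .047 8.1; python3 - <<'E'
from h import *
P=pose();im=robot.read_camera('wrist')
b,m=blobs(im,(0,150,30),(5,255,255),40);print(b)
u=b[0][0]; print(plane('wrist',(u[0]+u[2]/2,u[1]+u[3]),.08,P))
cv2.imwrite('pics/w3.png',im[:,:,::-1])
im=robot.read_camera('side');cv2.imwrite('pics/s3.png',cv2.resize(im[200:320,260:400],None,fx=5,fy=5)[:,:,::-1])
E
```

```text
t 3.38 pos [ 0.5443 -0.2794  0.0481] yaw 8.99 q [-0.6   0.68  1.48  0.    0.98 -0.76] F [ 0.2 -0.3  0.1] T [-0.04  0.02 -0.04] open 0.0552
inc [ 0.0027 -0.002   0.    ] twist 0.0148
[([302, 231, 27, 49, 1209], [315.1, 256.4]), ([303, 309, 26, 14, 330], [315.2, 315.2])]
[ 0.54337415 -0.27398147  0.08      ]
```

View pics/w3.png

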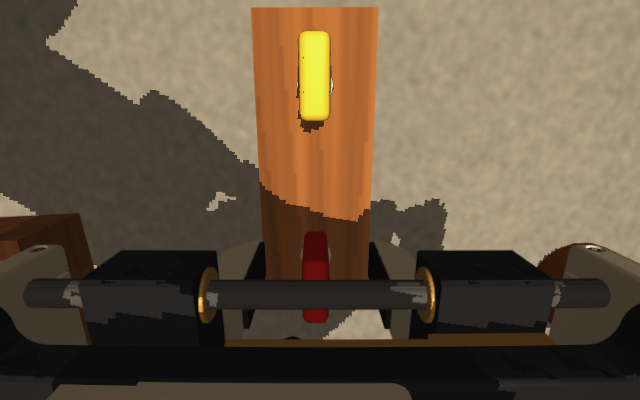

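View pics/s3.png

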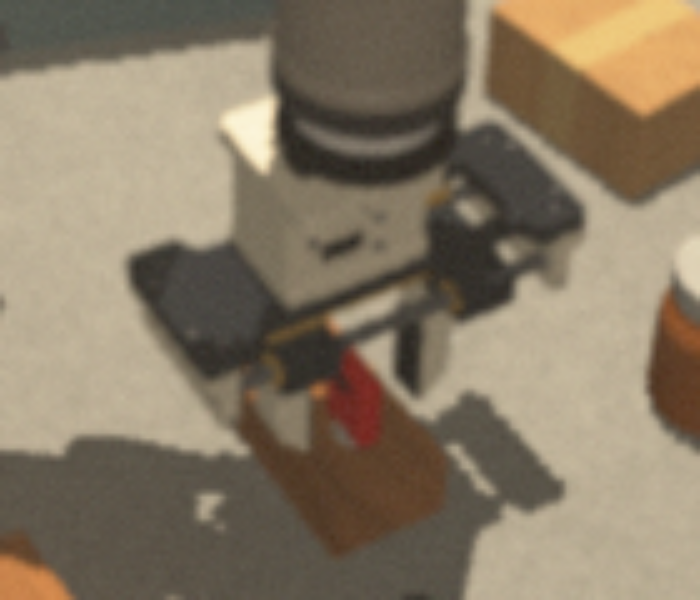

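{"op": "move_arm", "data": {"increments": [[0.001,0,0,0],[0.001,0,0,0],[0.001,0,0,0],[0.001,0,0,0],[0.001,0,0,0]], "gripper": 1, "squeeze": 45}}

```text
time: 4.1
tool_pos: [0.5441, -0.2793, 0.0475]
tool_rot: [3.102, 1.571, 1.688]
contact_force: [0.8, -0.9, 0.2]
opening: 0.0118
```

```bash
python3 to.py .5435 -.2795 .047 8.1
```

```text
t 4.1 pos [ 0.5441 -0.2793  0.0475] yaw 8.98 q [-0.6   0.68  1.48  0.    0.98 -0.76] F [ 0.8 -0.9  0.2] T [-0.14  0.04  0.  ] open 0.0118
inc [ 0.0012 -0.0016  0.0003] twist 0.0147
```

Gripped, with an opening of 11.8 mm. Now a straight lift.

{"op": "move_arm", "data": {"increments": [[-0.02,0,0,0],[-0.05,0,0,0],[-0.1,0,0,0],[-0.2,0,0,0],[-0.3,0,0,0]]}}

```text
time: 4.72
tool_pos: [0.5441, -0.2793, 0.1695]
tool_rot: [0.972, 1.57, -0.442]
contact_force: [0.5, -1.4, -0.5]
opening: 0.0119
```

{"op": "move_arm", "data": {"increments": [[-0.1,0,0,0],[-0.13,0,0,0],[-0.13,0,0,0]]}}

```text
time: 5.1
tool_pos: [0.5442, -0.2793, 0.22]
tool_rot: [0.895, 1.57, -0.519]
contact_force: [-0.1, -0.4, -1.0]
opening: 0.0118
```

```bash
python3 to.py .534 .216 .22 -7.4; python3 - <<'E'
from h import *
P=pose();im=robot.read_camera('wrist')
cv2.imwrite('pics/w4.png',im[:,:,::-1])
im=robot.read_camera('side');cv2.imwrite('pics/s4.png',cv2.resize(im[160:320,240:400],None,fx=5,fy=3.75)[:,:,::-1])
E
```

```text
t 5.1 pos [ 0.5442 -0.2793  0.22  ] yaw 8.98 q [-0.6   0.51  1.28  0.    1.35 -0.76] F [-0.1 -0.4 -1. ] T [-0.13  0.06 -0.06] open 0.0118
inc [-7.0000e-04  1.6810e-01 -1.2272e+00] twist 0.273
```

View pics/w4.png

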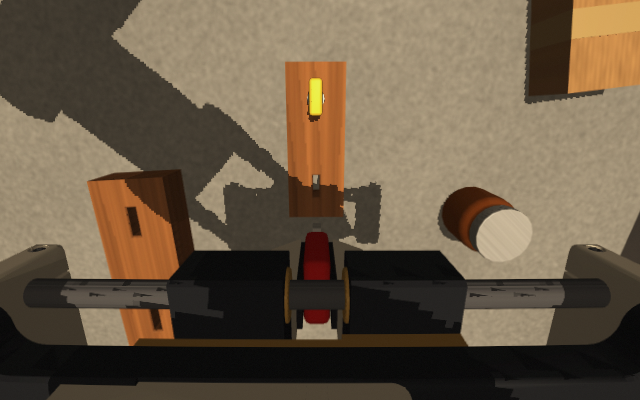

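View pics/s4.png

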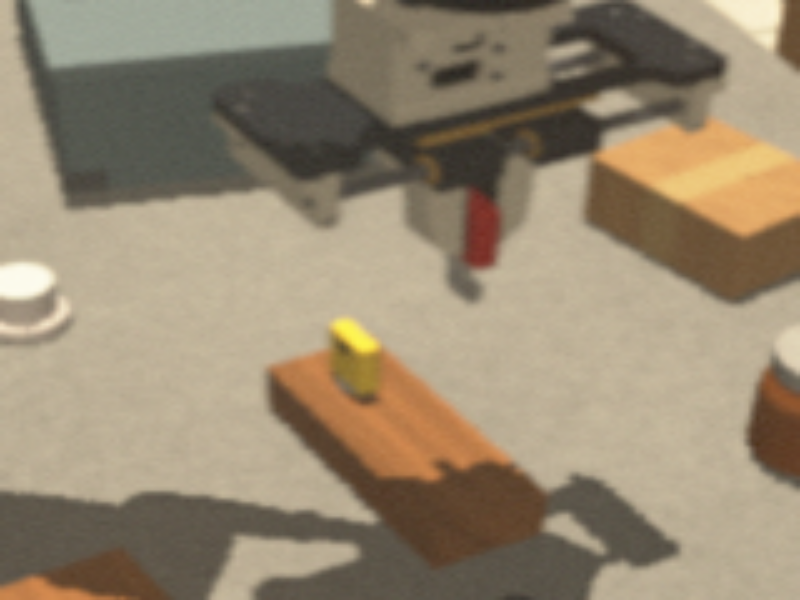

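{"op": "move_arm", "data": {"increments": [[0,0.02,-0.15,0],[0,0.04,-0.3,0],[0,0.06,-0.45,0.09],[0,0.08,-0.6,0.18],[0,0.1,-0.75,0.27]]}}

```text
time: 5.82
tool_pos: [0.5358, 0.0252, 0.2178]
tool_rot: [-1.575, 1.568, 3.008]
contact_force: [0.3, -0.2, -0.8]
opening: 0.0115
```

```bash
python3 to.py .528 .166 .22 -7.4
```

```text
t 5.83 pos [0.5358 0.0252 0.2178] yaw -7.41 q [-0.1   0.37  1.5   0.    1.27  0.03] F [ 0.3 -0.2 -0.8] T [-0.08  0.04 -0.09] open 0.0115
inc [-0.0052 -0.0647 -0.3466] twist -0.0002
```

{"op": "move_arm", "data": {"increments": [[-0.005,-0.02,-0.13,0],[-0.005,-0.045,-0.26,0],[-0.005,-0.065,-0.34,0],[-0.005,-0.065,-0.34,0],[-0.005,-0.065,-0.34,0]]}}

```text
time: 6.45
tool_pos: [0.5277, 0.1609, 0.2203]
tool_rot: [-1.12, 1.569, -2.816]
contact_force: [-0.2, -0.1, -0.0]
opening: 0.0118
```

```bash
python3 to.py .534 .216 .22 -7.4; python3 - <<'E'
from h import *
P=pose();im=robot.read_camera('wrist')
cv2.imwrite('pics/w5.png',im[:,:,::-1])
cv2.imwrite('pics/w5c.png',cv2.resize(im[90:250,220:420],None,fx=4,fy=3.75,interpolation=2)[:,:,::-1])
R,t=P
for nm,h in(('tip',-.039),('collar',-.011)): print(nm,proj('wrist',t+[0,0,h],P))
print(proj('wrist',[.5345,.216,.129],P))
E
```

```text
t 6.45 pos [0.5277 0.1609 0.2203] yaw -7.21 q [ 0.16  0.4   1.46 -0.    1.29  0.28] F [-0.2 -0.1 -0. ] T [-0.05  0.11 -0.01] open 0.0118
inc [ 0.0007 -0.0017 -0.1386] twist 0.0032
tip (np.float64(316.16814150741834), np.float64(232.8272746072929))
collar (np.float64(316.0027061272396), np.float64(250.75832875620813))
(np.float64(316.14397666803376), np.float64(138.88054831014972))
```

View pics/w5.png

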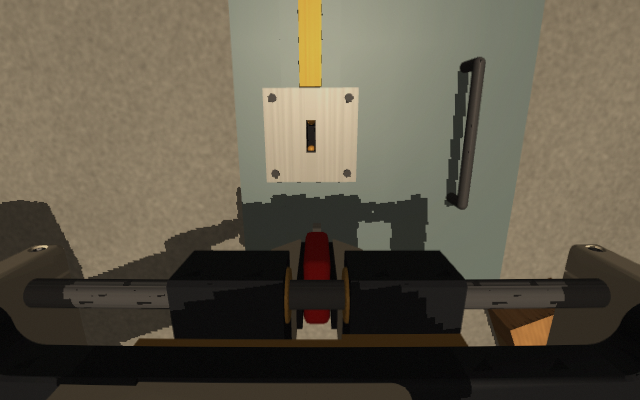

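View pics/w5c.png

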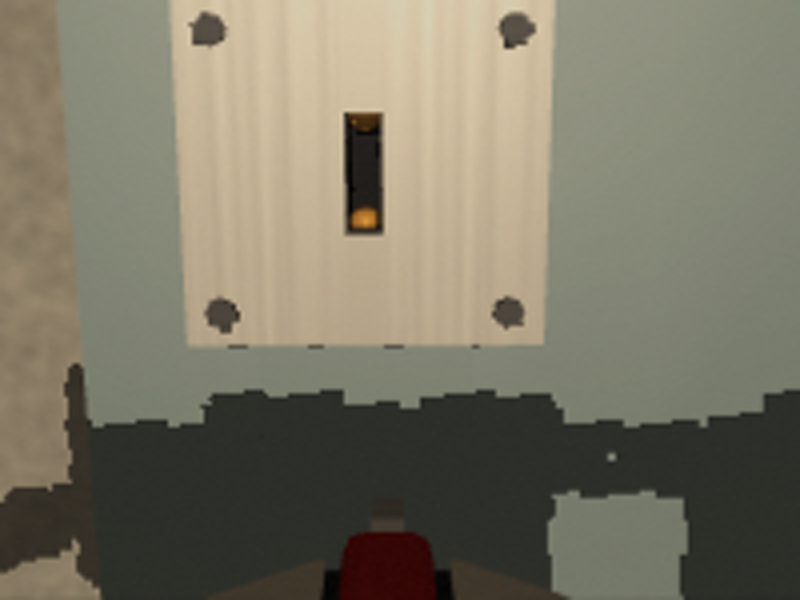

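```bash
python3 - <<'E'
from h import *
P=pose();im=cv2.imread('pics/w5.png')
g=cv2.cvtColor(im,cv2.COLOR_BGR2GRAY)
sub=(g[110:165,290:335]<110).astype(np.uint8)
hsv=cv2.cvtColor(im,cv2.COLOR_BGR2HSV)[110:165,290:335]
sub|=(hsv[:,:,1]>140).astype(np.uint8)
n,l,s,c=cv2.connectedComponentsWithStats(sub);print(s[1:],c[1:])
i=1+np.argmax(s[1:,4]);ys,xs=np.where(l==i)
uv=(290+(xs.min()+xs.max()+1)/2-.5,110+(ys.min()+ys.max()+1)/2-.5)
x0,x1=290+xs.min()-.5,290+xs.max()+.5;y0,y1=110+ys.min()-.5,110+ys.max()+.5
q=[plane('wrist',p,.129,P) for p in((x0,y0),(x1,y0),(x1,y1),(x0,y1))]
print(uv,np.mean(q,0),[np.linalg.norm(q[i]-q[(i+1)%4]) for i in range(4)])
# screws
m=((g<125)).astype(np.uint8);m[:,:262]=0;m[:,358:]=0;m[:88]=0;m[181:]=0
n,l,s,c=cv2.connectedComponentsWithStats(m)
sc=[c[i] for i in range(1,n) if 20<s[i,4]<200];print(sc)
w=[plane('wrist',p,.129,P) for p in sc];print(np.array(w).round(4),np.mean(w,0))
E
```

```text
[[ 16  10  10  33 326]] [[20.47239264 25.9601227 ]]
(np.float64(310.5), np.float64(136.0)) [0.53081909 0.21809156 0.129     ] [np.float64(0.007439600275992145), np.float64(0.024450614209848617), np.float64(0.007642760785035913), np.float64(0.024453824145822325)]
[array([271.33333333,  97.46666667]), array([348.64516129,  97.62903226]), array([275.1       , 173.43333333]), array([346.80769231, 172.94230769])]
[[0.506  0.2494 0.129 ]
 [0.5621 0.2421 0.129 ]
 [0.4998 0.1934 0.129 ]
 [0.5551 0.1867 0.129 ]] [0.53076872 0.21789633 0.129     ]
```

```bash
python3 - <<'E'
from h import *
P=pose();R,t=P
im=cv2.imread('pics/w5.png')
b,m=blobs(im[:,:,::-1].copy(),(0,150,30),(5,255,255),20);print(b)
for v in(323.5,):
    for h in (.031,.033,.035):
        p=plane('wrist',(317,v),t[2]+h,P);print(h,R.T@(p-t))
# front head edge rows: head near-face at z=-16mm
for zz in(-.016,-.011,-.009,0,.016):
  print(zz,[np.round(proj('wrist',t+R@np.array([-hh,0,zz]),P),1) for hh in(.033,-.007,-.011,-.039)])
cv2.imwrite('pics/w5d.png',cv2.resize(im[215:335,280:355],None,fx=6,fy=5,interpolation=0))
E
```

```text
[([303, 232, 28, 48, 1178], [316.4, 256.6]), ([304, 309, 26, 15, 352], [316.5, 315.5])]
0.031 [-0.03098716  0.00054912  0.01716789]
0.033 [-0.03298834  0.00054581  0.01569759]
0.035 [-0.03498951  0.00054251  0.01422729]
-0.016 [array([315.8, 259. ]), array([315.9, 226.5]), array([316., 224.]), array([316. , 209.2])]
-0.011 [array([315.8, 269.8]), array([315.9, 235.2]), array([316. , 232.5]), array([316. , 216.7])]
-0.009 [array([315.8, 274. ]), array([315.9, 238.6]), array([316. , 235.9]), array([316. , 219.7])]
0 [array([315.8, 292.7]), array([315.9, 253.8]), array([316. , 250.8]), array([316. , 232.9])]
0.016 [array([315.8, 324.1]), array([316. , 279.7]), array([316. , 276.2]), array([316.1, 255.5])]
```

View pics/w5d.png

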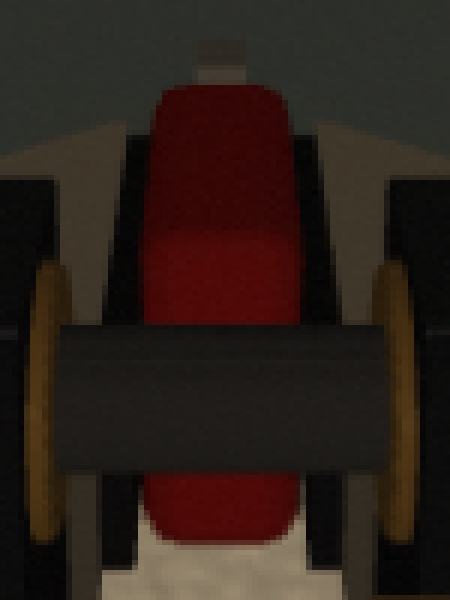

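```bash
python3 to.py .5307 .2185 .175 -7.0
```

```text
t 6.5 pos [0.5279 0.1605 0.2206] yaw -7.26 q [ 0.16  0.4   1.46 -0.    1.29  0.28] F [ 0.4  0.6 -0.8] T [-0.14  0.05  0.  ] open 0.0115
inc [ 0.114  -0.0113 -0.1448] twist -0.0044
```

{"op": "move_arm", "data": {"increments": [[0.0,-0.006,-0.08,0],[0.03,-0.011,-0.145,-0.003],[0.08,-0.011,-0.145,-0.003],[0.114,-0.011,-0.145,-0.003],[0.114,-0.011,-0.145,-0.003]]}}

```text
time: 7.12
tool_pos: [0.5307, 0.2184, 0.1748]
tool_rot: [-1.166, 1.568, -2.862]
contact_force: [0.1, -0.1, -0.3]
opening: 0.0114
```

```bash
python3 to.py .5307 .2185 .175 -7.0; cat > look.py <<'E'
import sys
from h import *
k=sys.argv[1]
im=robot.read_camera('wrist')
cv2.imwrite(f'pics/w{k}.png',cv2.resize(im[170:340,230:400],None,fx=4,fy=3.5,interpolation=2)[:,:,::-1])
a=robot.read_camera('scene');b=robot.read_camera('side')
o=np.zeros((400,800,3),np.uint8)
o[:,:400]=cv2.resize(a[115:195,360:440],(400,400),interpolation=2);o[:,400:]=cv2.resize(b[90:170,225:305],(400,400),interpolation=2)
cv2.imwrite(f'pics/e{k}.png',o[:,:,::-1])
E
python3 look.py 6
```

```text
t 7.12 pos [0.5307 0.2184 0.1748] yaw -7.13 q [ 0.26  0.48  1.46 -0.    1.21  0.38] F [ 0.1 -0.1 -0.3] T [-0.11  0.07  0.01] open 0.0114
inc [-0.0006  0.     -0.0003] twist -0.0021
```

View pics/w6.png

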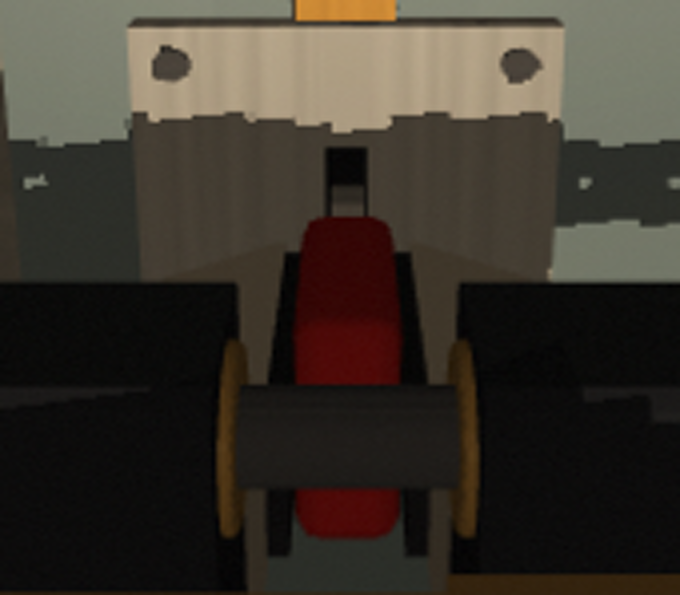

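View pics/e6.png

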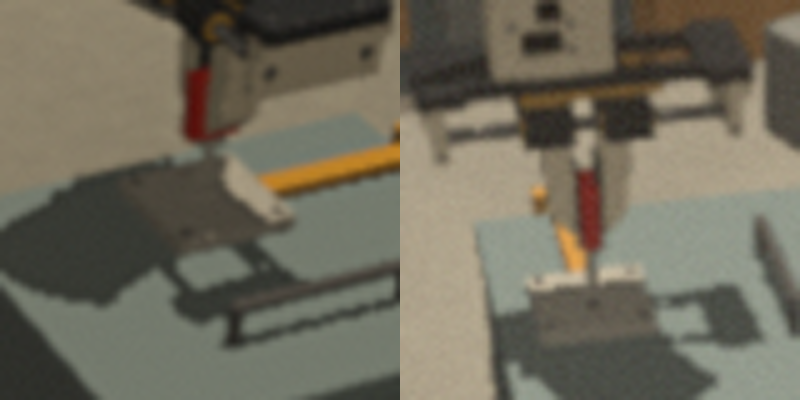

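The wrist view shows the bit (columns 331–366) centred in the slot (columns 326–368). I'll descend slowly and watch the force.

{"op": "move_arm", "data": {"increments": [[0.006,0,0,0],[0.012,0,0,0],[0.018,0,0,0],[0.022,0,0,0],[0.025,0,0,0]]}}

```text
time: 7.9
tool_pos: [0.531, 0.2196, 0.1658]
tool_rot: [-2.141, 1.571, 2.449]
contact_force: [-0.3, -0.1, -0.8]
opening: 0.0115
```

```bash
python3 to.py .5307 .2185 .175 -7.0; python3 look.py 7
```

```text
t 7.9 pos [0.531  0.2196 0.1658] yaw -7.03 q [0.26 0.48 1.47 0.   1.18 0.38] F [-0.3 -0.1 -0.8] T [-0.07  0.06  0.01] open 0.0115
inc [-0.023  -0.0005  0.0028] twist -0.0005
```

View pics/w7.png

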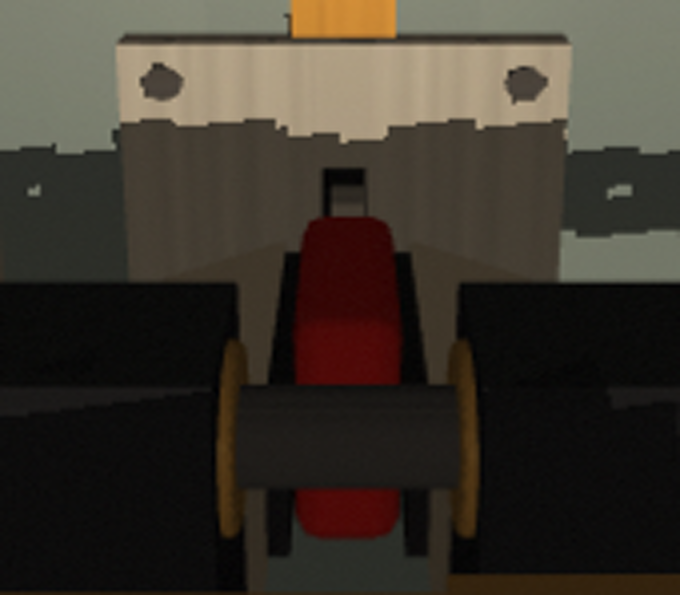

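{"op": "move_arm", "data": {"increments": [[0.006,-0.001,0,0],[0.012,-0.001,0,0],[0.018,-0.001,0,0],[0.024,-0.001,0,0],[0.03,-0.001,0,0]]}}

```text
time: 8.68
tool_pos: [0.5306, 0.2196, 0.1537]
tool_rot: [-2.447, 1.571, 2.142]
contact_force: [0.5, 0.4, -0.8]
opening: 0.012
```

```bash
python3 to.py .5307 .2185 .14 -7.0; python3 look.py 8
```

```text
t 8.68 pos [0.5306 0.2196 0.1537] yaw -7.04 q [0.26 0.5  1.49 0.   1.15 0.38] F [ 0.5  0.4 -0.8] T [-0.07  0.07  0.01] open 0.012
inc [0.0343 0.0005 0.0026] twist -0.0007
```

View pics/w8.png

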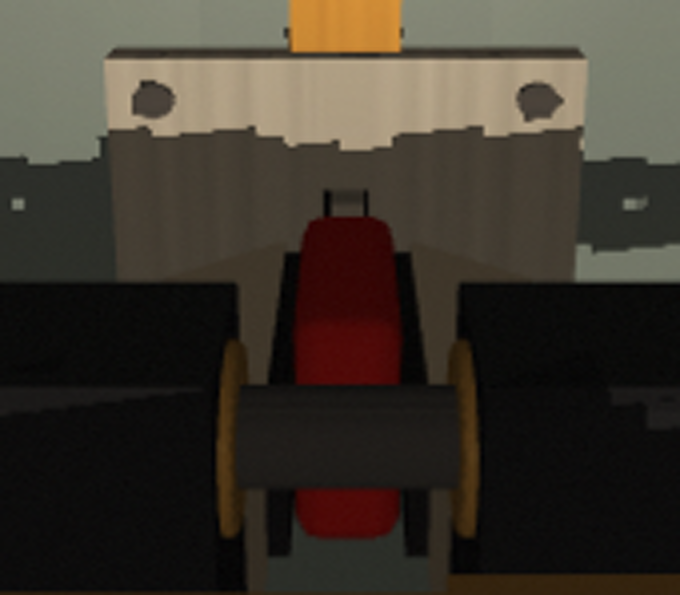

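View pics/e8.png

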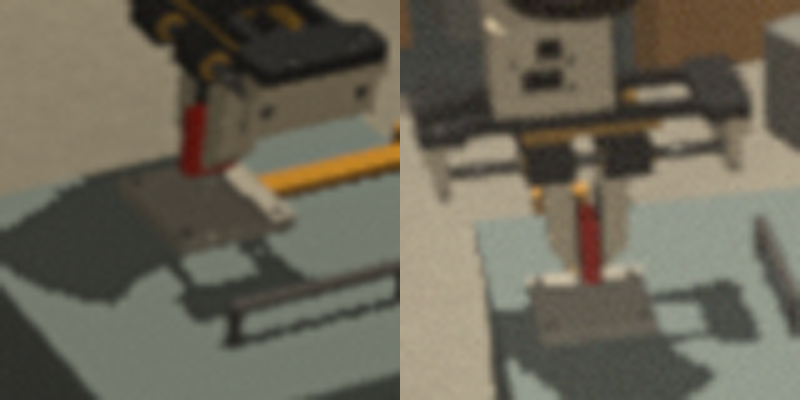

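The key is in the slot, close to its +y end, so I'll shift slightly in tool +z and push into the pins.

{"op": "move_arm", "data": {"increments": [[0.003,0,0.0015,0],[0.006,0,0.0015,0],[0.009,0,0.0015,0],[0.012,0,0.0015,0],[0.015,0,0.0015,0]], "squeeze": 55}}

```text
time: 9.45
tool_pos: [0.5309, 0.2195, 0.149]
tool_rot: [2.309, 1.569, 0.615]
contact_force: [-2.0, 3.5, 12.4]
opening: 0.0116
```

{"op": "move_arm", "data": {"increments": [[0.003,0,0,0],[0.006,0,0,0],[0.009,0,0,0],[0.009,0,0,0],[0.009,0,0,0]]}}

```text
time: 10.07
tool_pos: [0.5311, 0.2196, 0.1475]
tool_rot: [2.111, 1.567, 0.417]
contact_force: [-4.9, 2.8, 20.6]
opening: 0.0114
```

```bash
python3 to.py .5307 .2185 .14 -7.0
```

```text
t 10.07 pos [0.5311 0.2196 0.1475] yaw -7.02 q [0.26 0.5  1.5  0.   1.13 0.38] F [-4.9  2.8 20.6] T [0.33 1.31 0.02] open 0.0114
inc [ 0.0188 -0.0006  0.0029] twist -0.0003
```

{"op": "move_arm", "data": {"increments": [[0,0,0,0.06],[0,0,0,-0.06],[0,0,0,0.06],[0,0,0,-0.06],[0,0,0,0]]}}

```text
time: 10.7
tool_pos: [0.5308, 0.2194, 0.1452]
tool_rot: [2.276, 1.569, 0.583]
contact_force: [-0.4, 2.5, 6.5]
opening: 0.0117
```

```bash
python3 to.py .5307 .2185 .14 -7.0;python3 look.py 9
```

```text
t 10.7 pos [0.5308 0.2194 0.1452] yaw -7.03 q [0.26 0.5  1.5  0.   1.13 0.38] F [-0.4  2.5  6.5] T [0.52 0.28 0.05] open 0.0117
inc [ 0.0129 -0.      0.0023] twist -0.0005
```

View pics/w9.png

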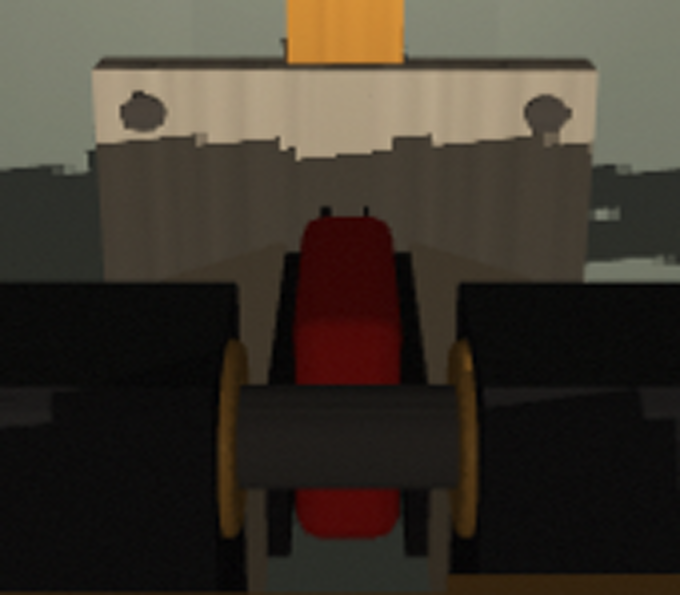

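View pics/e9.png

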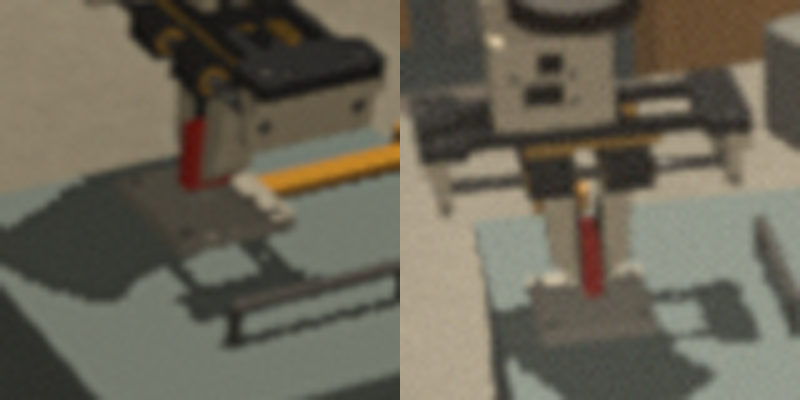

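The twists dropped the force to 6.5 N and the key sank another 2 mm, with no slip visible. I'll keep pushing with twists.

{"op": "move_arm", "data": {"increments": [[0.004,0,0,0.04],[0.007,0,0,-0.04],[0.01,0,0,0.04],[0.012,0,0,-0.04],[0.012,0,0,0]]}}

```text
time: 11.48
tool_pos: [0.5308, 0.2194, 0.1404]
tool_rot: [2.288, 1.569, 0.595]
contact_force: [-1.5, 3.8, 6.1]
opening: 0.0116
```

```bash
python3 to.py .5307 .2185 .14 -7.0
```

```text
t 11.47 pos [0.5308 0.2194 0.1404] yaw -7.03 q [0.26 0.51 1.51 0.   1.12 0.38] F [-1.5  3.8  6.1] T [0.55 0.36 0.09] open 0.0116
inc [ 0.0011 -0.      0.0023] twist -0.0005
```

{"op": "move_arm", "data": {"increments": [[0.003,0,-0.001,0.03],[0.006,0,-0.001,-0.03],[0.008,0,-0.001,0],[0.008,0,-0.001,0],[0.008,0,-0.001,0]]}}

```text
time: 12.1
tool_pos: [0.531, 0.2195, 0.1403]
tool_rot: [1.899, 1.567, 0.206]
contact_force: [-7.6, 0.5, 27.2]
opening: 0.0116
```

```bash
python3 to.py .5307 .2185 .14 -7.0;python3 look.py 10
```

```text
t 12.1 pos [0.531  0.2195 0.1403] yaw -7.01 q [ 0.26  0.51  1.51 -0.    1.12  0.38] F [-7.6  0.5 27.2] T [-0.15  1.72  0.07] open 0.0116
inc [ 0.0007 -0.0005  0.0027] twist -0.0002
```

View pics/e10.png

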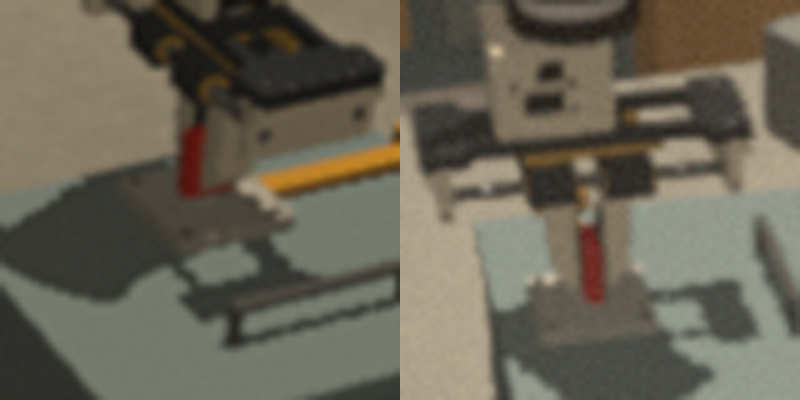

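View pics/w10.png

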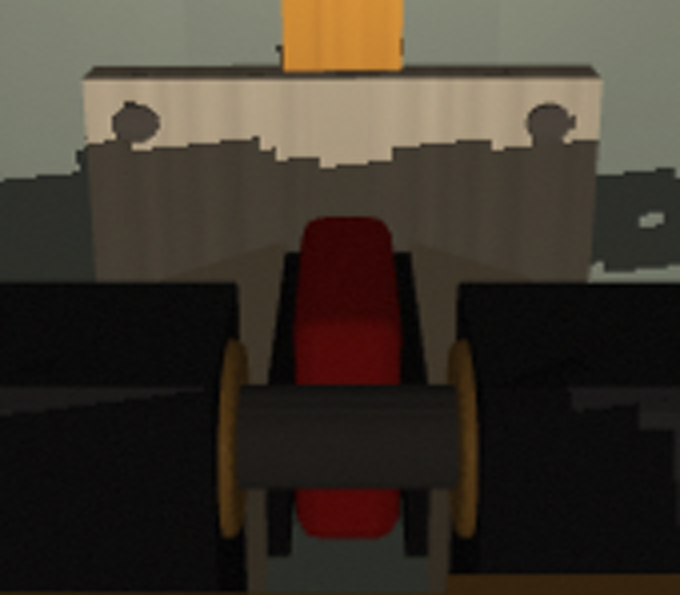

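Hard stop at TCP z 0.1403 (home was predicted at 0.140) with 27 N, and no slip in the hand. I'll ease the push and turn clockwise.

{"op": "move_arm", "data": {"increments": [[-0.004,0,0,0.1],[-0.004,0,0,0.25],[-0.004,0,0,0.4],[-0.004,0,0,0.5],[-0.004,0,0,0.5]]}}

```text
time: 12.88
tool_pos: [0.5313, 0.2194, 0.1404]
tool_rot: [2.318, 1.568, 0.1]
contact_force: [-2.6, 0.8, 15.9]
opening: 0.0116
```

```bash
python3 to.py .5308 .2185 .14 -104.4;python3 look.py 11
```

```text
t 12.88 pos [0.5313 0.2194 0.1404] yaw -37.09 q [ 0.26  0.51  1.51 -0.    1.12  0.91] F [-2.6  0.8 15.9] T [-0.04  0.88  0.04] open 0.0116
inc [0.0009 0.0002 0.0025] twist 1.1219
```

View pics/w11.png

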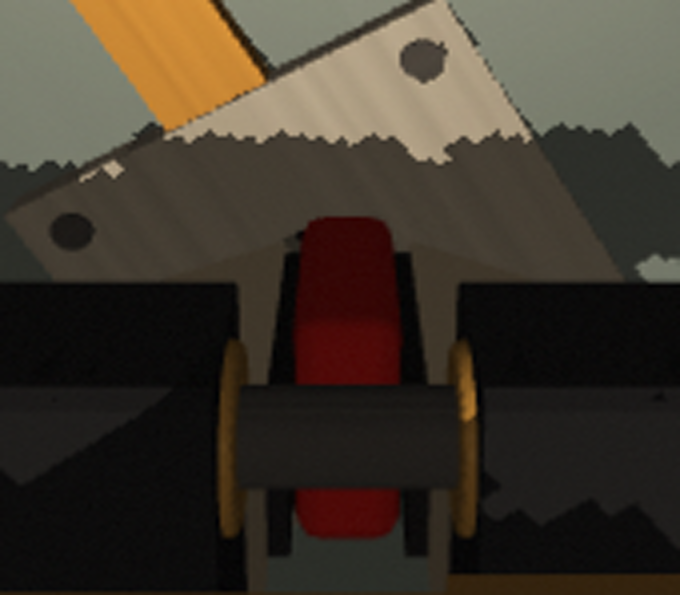

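View pics/e11.png

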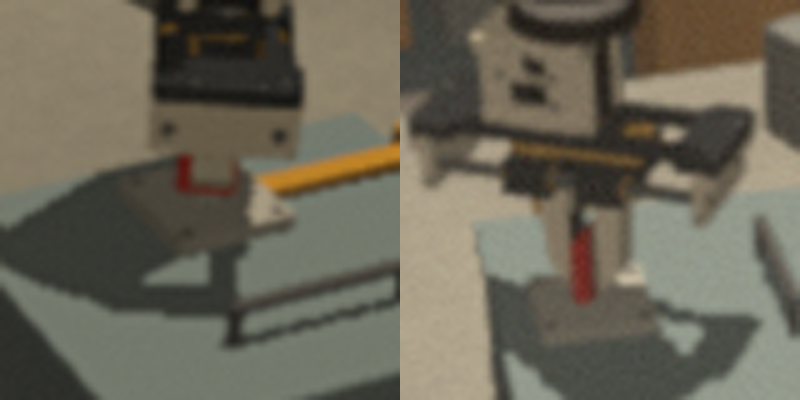

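The key is turning with the gripper. Continuing.

{"op": "move_arm", "data": {"increments": [[0,0,0,0.14],[0,0,0,0.28],[0,0,0,0.42],[0,0,0,0.56],[0,0,0,0.56]]}}

```text
time: 13.65
tool_pos: [0.5318, 0.2187, 0.1404]
tool_rot: [2.628, 1.567, -0.177]
contact_force: [-2.9, -2.5, 15.2]
opening: 0.0118
```

{"op": "move_arm", "data": {"increments": [[0,0,0,0.14],[0,0,0,0.28],[0,0,0,0.42],[0,0,0,0.56],[0,0,0,0.56]]}}

```text
time: 14.28
tool_pos: [0.5318, 0.2179, 0.1404]
tool_rot: [2.846, 1.566, -0.544]
contact_force: [-2.3, -5.0, 15.8]
opening: 0.012
```

```bash
python3 to.py .5308 .2185 .14 -104.4;python3 look.py 12
```

```text
t 14.28 pos [0.5318 0.2179 0.1404] yaw -104.28 q [ 0.26  0.51  1.51 -0.    1.12  2.08] F [-2.3 -5.  15.8] T [-0.98  0.73  0.26] open 0.012
inc [ 0.0009 -0.0009  0.0028] twist 0.0019
```

View pics/w12.png

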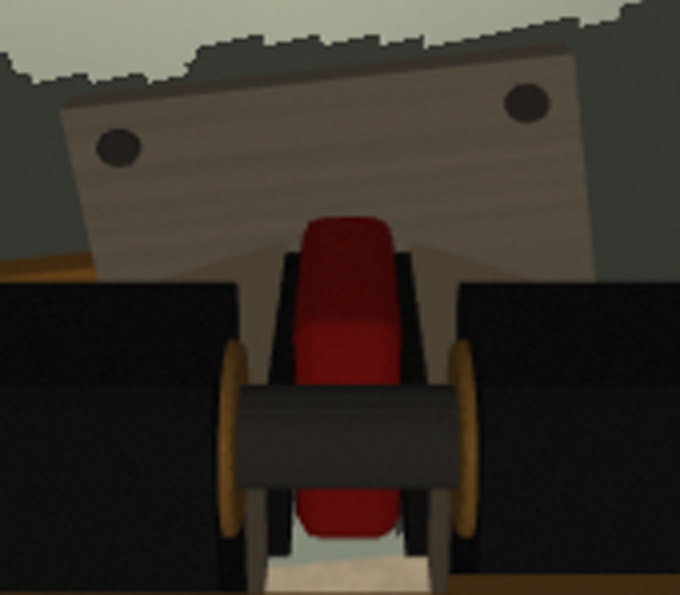

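View pics/e12.png

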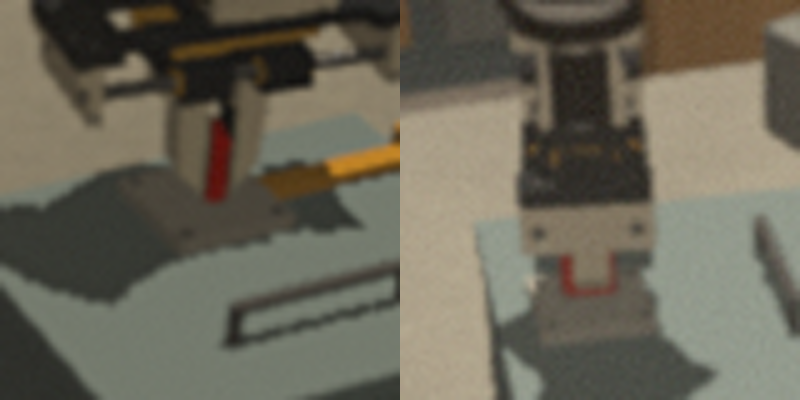

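{"op": "move_arm", "data": {"increments": [[0,0,0,0.02],[0,0,0,0.04],[0,0,0,0.04]]}}

```text
time: 14.8
tool_pos: [0.5318, 0.2178, 0.1403]
tool_rot: [2.838, 1.566, -0.593]
contact_force: [-2.1, -5.5, 16.9]
opening: 0.0118
```

```bash
python3 to.py .5308 .2185 .14 -104.4; python3 - <<'E'
from h import *
a=robot.read_camera('scene');b=robot.read_camera('side')
o0=cv2.imread('pics/scene0.png')[:,:,::-1];b0=cv2.imread('pics/side0.png')[:,:,::-1]
o=np.zeros((600,800,3),np.uint8)
f=lambda i,w,h:cv2.resize(i,(w,h),interpolation=2)
o[:300,:400]=f(o0[130:175,395:455],400,300);o[300:,:400]=f(a[130:175,395:455],400,300)
o[:300,400:]=f(b0[115:160,240:300],400,300);o[300:,400:]=f(b[115:160,240:300],400,300)
cv2.imwrite('pics/cmp.png',o[:,:,::-1])
E
```

```text
t 14.8 pos [0.5318 0.2178 0.1403] yaw -106.56 q [ 0.26  0.51  1.51 -0.    1.12  2.12] F [-2.1 -5.5 16.9] T [-1.    0.7   0.62] open 0.0118
inc [ 0.0008 -0.001   0.0029] twist -0.0361
```

View pics/cmp.png

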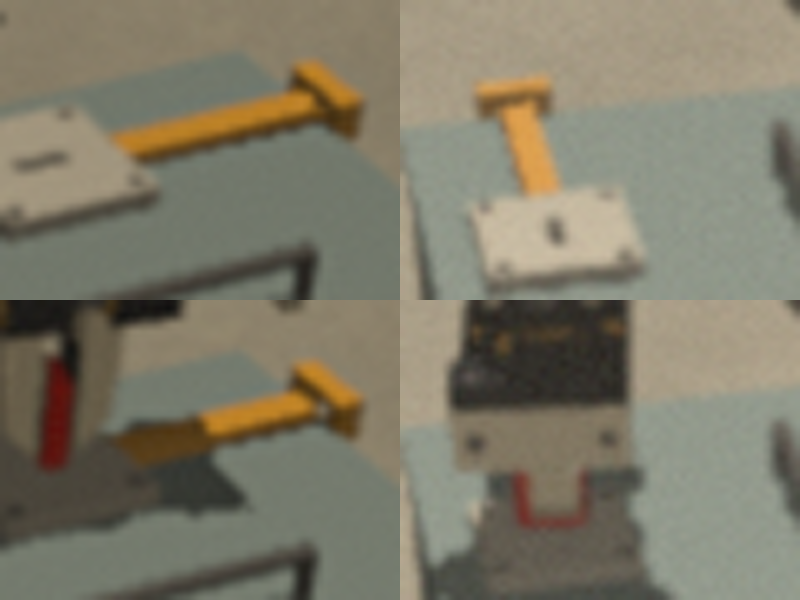

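The bolt end is now clear of the keeper in the scene view. The moment jumped from 0.26 to 0.62 N m over the last 2.3°, so it's against the stop. I'll hold for a second to check it stays steady.

{"op": "move_arm", "data": {"increments": [[0,0,0,-0.01],[0,0,0,-0.01],[0,0,0,-0.01],[0,0,0,-0.01],[0,0,0,-0.01]]}}

```text
time: 15.52
tool_pos: [0.5318, 0.2178, 0.1404]
tool_rot: [2.836, 1.566, -0.584]
contact_force: [-2.3, -4.2, 16.9]
opening: 0.012
```

{"op": "move_arm", "data": {"increments": [[0,0,0,0],[0,0,0,0],[0,0,0,0],[0,0,0,0],[0,0,0,0]]}}

```text
time: 16.15
tool_pos: [0.5318, 0.2178, 0.1404]
tool_rot: [2.847, 1.566, -0.573]
contact_force: [-2.9, -5.9, 16.5]
opening: 0.0119
```

```bash
python3 to.py .5308 .2185 .14 -104.4; python3 - <<'E'
from h import *
a=robot.read_camera('scene');cv2.imwrite('pics/fin.png',a[:,:,::-1])
cv2.imwrite('pics/fin2.png',cv2.resize(a[130:165,420:460],None,fx=16,fy=16,interpolation=2)[:,:,::-1])
E
```

```text
t 16.15 pos [0.5318 0.2178 0.1404] yaw -105.96 q [ 0.26  0.51  1.51 -0.    1.12  2.11] F [-2.9 -5.9 16.5] T [-0.99  0.74  0.53] open 0.0119
inc [ 0.0009 -0.0009  0.0028] twist -0.026
```

View pics/fin.png

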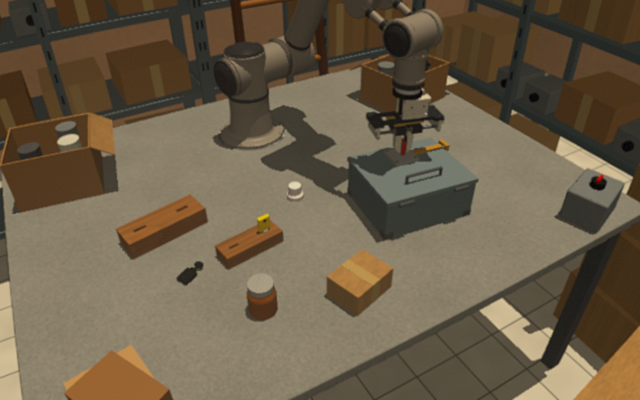

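View pics/fin2.png

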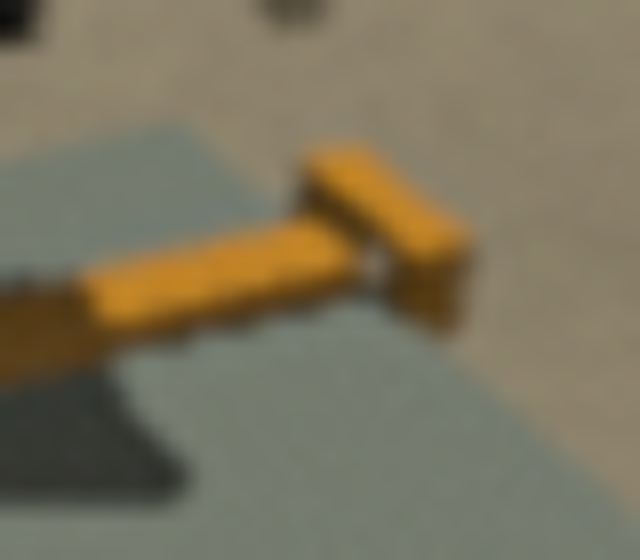

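The enlarged crop shows the bolt withdrawn, with a gap to the keeper at scene (443,146). Nothing else has moved and the hold is steady, so I'm handing in.

```bash
python3 -c "
from cell import robot
print(robot.hand_in())"
```

```text
the job is handed in; nothing more can be done
None
```

The red key is in the chest lock, pushed fully home, turned clockwise to its stop and still gripped there. I handed the job in at about 16.2 s of the 61 s allowed. `hand_in` gives no verdict.

I lifted the key straight out of the small block, lowered it into the lock slot and twisted it past the sticky pins. The largest downward push I read was about 27 N.

What the last checks showed:
- **Key home:** the tool stopped hard at z = 0.1404 m, where I expected 0.140 m. The camera showed no slip in the grip.
- **Turn:** the gripper turned about 1.73 rad. The turning moment rose from 0.26 to 0.62 N m over the last 2.3°, which fits the hard stop. I then backed off 0.6° and it held at about 0.53 N m for more than a second.
- **Bolt:** the scene camera shows a clear gap between the bolt and its keeper. I did not measure how far it had drawn back.
- **Everything else:** the yellow key, jar, carton and lamp holder look unmoved in the last picture.

No check failed. One small disagreement: the measured tool position differed by about 1 mm in y from the slot position seen in the camera. That is within the calibration error, and the key still went in.

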